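Weigh out solder rings on the dial scale

TASK

Weigh out a batch of solder: thread the solder rings one at a time down over the spindle on the scale's dish, letting go of each, until the needle rests in the green sector, then stop. Feel for the spindle gently, never pressing the needle into the red, leave the rings you do not need lying flat on the bench, and do not disturb the spool, the foil roll or the tin of nails.

Things in the scene. Friction and masses are not known exactly. Their poses are not given: they have to be found in the camera images.
- scale: blue dial spring scale, fixed to the bench: body 115 x 130 mm, 85 mm high, a round white dial 100 mm across on its front (-x) side, leaning back; above it a round aluminium dish with an upright steel spindle for rings. Origin: centre of its underside, on the bench; z up
- dish_centre (a point): centre of the dish's upper face (132 mm across, rim 2 mm high); sinks with the dish, 137 mm above the bench when quite unloaded. The spindle's axis stands 8 mm from this point, in a direction that differs each time and is not reported (the dish sits turned anyhow; friction keeps its turn unless pushed hard): look or feel for it. See dial for the spindle's sizes
- dial (a point): centre of the dial's face, fixed on the scale's front. The spindle: round, 12 mm thick, rising 52 mm from a round foot 36 mm across and 4 mm high on the dish, so its tip is 56 mm above dish_centre. Rings go over it with 2 mm clearance all round and rest on the foot, then one on another
- needle (a joint): dial needle, rad, clockwise seen from the front, 0 (lower left) when quite unloaded. Turns 1 rad per 8 mm that the dish sinks, i.e. per 3.3 N pressing on the dish; a ring's weight turns it about 0.5. Starts at 0.75 to 1.4 by a hidden load. Green sector 2.03 to 2.61; red from 4.25 to the stop at 4.5. Shows every press of the hand too; settles in about 0.5 s
- ring_1: cast solder ring, plain grey metal: 44 mm outside, 16 mm bore, 15 mm thick, about 0.17 kg (a few per cent more or less), lying flat on the bench; origin at the centre of its underside, z axis along the bore
- ring_2: cast solder ring, plain grey metal: 44 mm outside, 16 mm bore, 15 mm thick, about 0.17 kg (a few per cent more or less), lying flat on the bench; origin at the centre of its underside, z axis along the bore
- ring_3: cast solder ring, plain grey metal: 44 mm outside, 16 mm bore, 15 mm thick, about 0.17 kg (a few per cent more or less), lying flat on the bench; origin at the centre of its underside, z axis along the bore
- ring_4: cast solder ring, plain grey metal: 44 mm outside, 16 mm bore, 15 mm thick, about 0.17 kg (a few per cent more or less), lying flat on the bench; origin at the centre of its underside, z axis along the bore
- solder_spool: solder spool, 62 x 92 mm, 40 mm high, origin under its centre; a bystander
- foil_roll_copper: roll of copper foil lying flat, 62 mm across, 7 mm high, origin under its centre; a bystander
- nail_tin: small open tin of nails, 61 mm across, 22 mm high, origin under its centre; a bystander
Mind the look-alikes: they are no part of the job. What is shaped like the ring_1 but yellow is not meant.

How it is judged:
By the outcome, as a careful person would: the job done as asked, in the order asked, and still so for the second after the job is handed in, with the robot touching nothing.
It also fails if it takes over 72 s, if anything falls off the work surface, if the arm or the gripper's body presses on something with over 40 N, if the wrist force passes 120 N, or if a joint passes its speed limit or range.

ROBOT

A 6-joint arm with a two-finger parallel gripper is mounted at the origin on a cart in front of the work surface, level with it; the furniture and walls round the work are solid. World frame = base frame: x ahead of the robot, y to its left, z up, the work surface at z = 0. Lengths are in mm, angles in degrees, forces in N, time in s.
With the tool pointing down it reaches from about 300 to 850 mm from the base axis. Payload 4.2 kg.
Tool frame: the origin (TCP) lies at the very end of the fingers, on their centre line; the grasp point (between the pads) lies 19 mm behind it (env.grasp_offset is the distance from the TCP to the grasp point, in mm); z points along the fingers, y is the line along which they close (so a half turn about z gives the same grasp; the last joint's range is limited). The gripper opens to 91 mm and grips with 3 to 60 N. Pads are 32 mm wide; open, the fingers measure 118 mm over their backs; the gripper's body (76 mm by 178 mm) begins 60 mm behind the grasp point.
Start: joints at [72.078, 18.312, 89.639, -0, 72.044, -1.146], TCP at [165.967, 550.544, 213.976] pointing down, gripper open.
Joint ranges: [-177.97, 177.97], [-48.28, 115.42], [12.27, 149.76], [-77.06, 257.06], [2.81, 150.46], [-146.56, 146.56]. Speed limits (degrees/s): [147.25, 147.25, 180, 180, 180, 180].

INTERFACE

Orientations are given as [roll, pitch, yaw] about the fixed x, y, z axes, in that order (R = Rz(yaw) Ry(pitch) Rx(roll)).
In Python, from workcell import env, eyes gives the robot as it stands.
- The arm moves only by the tool send_rows, never from a script. Its arguments are lists of equal length, an entry for each row: "grip": the opening, from -1 (shut) to 1 (fully open), so that 0 is half open; "xyz": the shift along the world's x, y, z in m, a list of three; "yaw": the turn about the world's z in degrees. A call has 1 to 8 rows; each row is the pose to reach, as a shift and turn from the pose commanded when the call began; what a row does not reach only later rows make up. A row lasts 1/12 s, in which the tool goes at most 41.7 mm and 7.16 degrees, less where a joint would pass 70% of its speed; a pose out of reach is approached as far as the arm can. A call with a gripper value outside its range is refused whole. The fingers move at their own pace and stop on an object; "grip_force" is the grip in N (left out, the last holds). Time passes only in rows, so rows that repeat a pose let the fingers close. It gives the time, the measured TCP pose, the force, the opening and the grip force at its end, in the units of the state.
- env.state(): the state, without advancing time (a new reading comes with each control period).
- eyes.grab_frame(name): name is "scene" or "top" or "wrist"; returns a dict with "frame" (420x560x3 uint8, red, green, blue), "fx", "fy", "cx", "cy" (pixels), "pose" (4x4, takes a point from camera to world coordinates). Camera axes: x right, y down, z forward; pixel columns grow to the right and rows downward; lengths in mm; the calibration is good to about 2 mm. The wrist camera is an equidistant fisheye: a pixel r from the principal point sees the ray r / f radians off the axis. A picture is of the moment at which its call begins. There is no depth.
- env.job_done(): hands the job in; it is judged then, once.
The state is a dict: "time_s": time; "qpos": joint angles; "qvel": joint speeds; "effort": joint torques, N m; "ee_pos": TCP position; "ee_rot": TCP orientation; "force": force on the tool from outside, world axes, zero at the start; "torque": the same for the moment, N m; "gripper_width": finger opening in mm; "gripper_force": force on a finger pad.
Only numpy, scipy, OpenCV 4.12 (cv2) and the standard library are available. Lean on these libraries where they do the work, as an engineer would, in place of code of your own. Each camera call takes 0.05 s, during which the arm holds its last target. There are 200 camera calls.

## Working session

There is one attempt and no reset: what is moved stays moved. The work goes in short steps, Python scripts to look and compute and a tool call to move; the robot and the scene stay as the last step left them, time stands still between calls to the robot, and variables do not carry over. Pictures are saved under pics/ and viewed, at most 10 in all, crops included, and the job is handed in when it is done.

Besides the shell and the picture viewer there is one more tool, called as a command line: name --pt "numbers of a row" for each row, then --argument value for the rest. send_rows: Moves the arm, as the interface text tells. Its arguments: {"type":"object","properties":{"grip":{"type":"array"},"xyz":{"type":"array"},"yaw":{"type":"array"},"grip_force":{"type":"number"}},"required":["grip","xyz","yaw"]}

```bash
mkdir -p pics; ls
cat > h.py <<'E'
import numpy as np, cv2
from workcell import env, eyes
def grab(n,save=None):
    f=eyes.grab_frame(n)
    if save: cv2.imwrite('pics/'+save,cv2.cvtColor(np.asarray(f['frame']),cv2.COLOR_RGB2BGR))
    return f
def ray(f,u,v,fish=False):
    x=(u-f['cx'])/f['fx'];y=(v-f['cy'])/f['fy']
    if fish:
        r=np.hypot(x,y);s=np.sin(r)/r if r>1e-9 else 1;d=np.array([x*s,y*s,np.cos(r)])
    else: d=np.array([x,y,1.])
    P=np.array(f['pose']);return P[:3,3],P[:3,:3]@d
def onz(f,u,v,z,fish=False):
    o,d=ray(f,u,v,fish);return o+d*(z-o[2])/d[2]
def proj(f,p):
    P=np.array(f['pose']);c=P[:3,:3].T@(np.array(p)-P[:3,3]);return f['fx']*c[0]/c[2]+f['cx'],f['fy']*c[1]/c[2]+f['cy']
E
python3 - <<'E'
from h import *
a=grab('top','top0.png');b=grab('scene','scene0.png')
for f in(a,b): print(f['fx'],f['cx'],f['cy'],np.round(f['pose'],3).tolist())
s=env.state();print(s)
E
```

```text
pics
428.26997096390994 278.30963205166887 211.54719032622154 [[0.019, -0.995, 0.096, 453.555], [-1.0, -0.02, -0.013, -126.66], [0.015, -0.096, -0.995, 1041.159], [0.0, 0.0, 0.0, 1.0]]
413.7010339031573 280.46421375308904 209.53458071191056 [[0.747, -0.424, 0.513, 98.702], [-0.665, -0.458, 0.59, -653.176], [-0.015, -0.781, -0.624, 660.833], [0.0, 0.0, 0.0, 1.0]]
{'time_s': 0.1, 'qpos': array([ 7.20789073e+01,  1.83480849e+01,  8.96975498e+01, -3.10306692e-04,
        7.20435245e+01, -1.14590354e+00]), 'qvel': array([ 0.07661694, -0.04920335, -0.19741569,  0.06583214, -0.15922514,
       -0.02586509]), 'effort': array([-2.80501863e-04, -4.13332450e+01, -2.32507932e+01,  7.28170364e-02,
        4.21315699e-02, -5.23702579e-05]), 'ee_pos': array([165.8222722 , 550.11777603, 213.21592297]), 'ee_rot': array([-1.79910853e+02, -1.48806290e-03,  1.63224906e+02]), 'force': array([0.18818841, 0.69060987, 0.40938556]), 'torque': array([-0.02150834,  0.03139459,  0.00028223]), 'gripper_force': 0.0, 'gripper_width': 90.96656180027834}
```

View pics/top0.png

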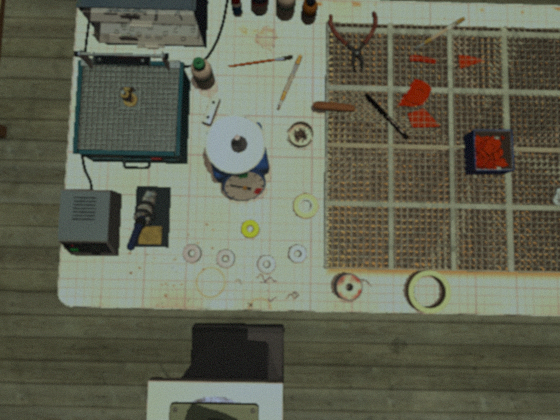

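View pics/scene0.png

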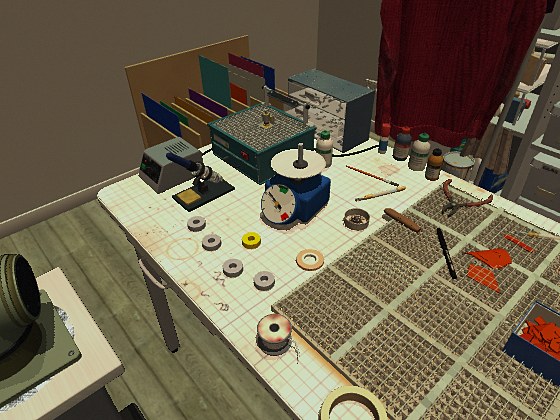

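Top view: four grey rings at (192,253), (226,258), (266,264), (298,253), and a yellow decoy at (250,229). The dish is at (235,143) and the dial at (243,187). I'll measure them.

Run:
```python
from h import *
from scipy import ndimage
f=grab('top');im=np.asarray(f['frame'])
g=cv2.cvtColor(im,cv2.COLOR_RGB2GRAY)
s=grab('scene');im2=np.asarray(s['frame']);g2=cv2.cvtColor(im2,cv2.COLOR_RGB2GRAY)
def blobs(im,boxes,f,z,lab):
    hsv=cv2.cvtColor(im,cv2.COLOR_RGB2HSV);g=hsv[...,2]
    for u,v in boxes:
        w=13;sub=g[v-w:v+w+1,u-w:u+w+1].astype(float)
        bg=np.percentile(sub,85);m=((sub<bg-35)).astype(np.uint8)
        m=cv2.morphologyEx(m,cv2.MORPH_CLOSE,np.ones((3,3)))
        l,n=ndimage.label(m); 
        k=np.argmax(np.bincount(l.ravel())[1:])+1
        c=cv2.findContours((l==k).astype(np.uint8),cv2.RETR_EXTERNAL,cv2.CHAIN_APPROX_NONE)[0][0]
        e=cv2.fitEllipse(cv2.convexHull(c));uu,vv=e[0][0]+u-w,e[0][1]+v-w
        print(lab,(u,v),'->',round(uu,1),round(vv,1),np.round(e[1],1),np.round(onz(f,uu,vv,z)))
blobs(im,[(192,253),(226,258),(266,264),(298,253),(250,229)],f,9,'top')
blobs(im2,[(196,223),(212,242),(233,267),(264,281),(251,240)],s,9,'scene')
# dish white ellipse
for n,fr,i,sd,z in(('top',f,im,(222,150),137-9+2),('scene',s,im2,(283,165),130)):
    m=((i.min(2)>125)).astype(np.uint8);
    l,_=ndimage.label(m);k=l[sd[1],sd[0]];m=(l==k).astype(np.uint8);c=max(cv2.findContours(m,cv2.RETR_EXTERNAL,cv2.CHAIN_APPROX_NONE)[0],key=len)
    e=cv2.fitEllipse(cv2.convexHull(c));print(n,i[sd[1],sd[0]],e,m.sum(),onz(fr,*e[0],z))
a=cv2.resize(im[105:275,175:325],None,fx=3.4,fy=3.4,interpolation=cv2.INTER_CUBIC)
b=cv2.resize(im2[135:235,255:335],None,fx=5.78,fy=5.78,interpolation=cv2.INTER_CUBIC)
b=b[:a.shape[0]] if b.shape[0]>a.shape[0] else b
b=np.pad(b,((0,a.shape[0]-b.shape[0]),(0,0),(0,0)))
o=np.hstack([a,b])[:, :];print(o.shape)
cv2.imwrite('pics/c1.png',cv2.resize(o,(min(800,o.shape[1]),int(o.shape[0]*min(800,o.shape[1])/o.shape[1])))[...,::-1])
```

```text
top (192, 253) -> 196.6 254.0 [ 8.7 14.5] [448.  54.   9.]
top (226, 258) -> 225.0 258.0 [7.2 7.2] [439. -14.   9.]
top (266, 264) -> 269.0 264.0 [1.6 5.2] [ 427. -120.    9.]
top (298, 253) -> 289.7 252.7 [ 3.6 13.7] [ 455. -169.    9.]Traceback (most recent call last):
  File "<stdin>", line 17, in <module>
  File "<stdin>", line 15, in blobs
cv2.error: OpenCV(4.12.0) /io/opencv/modules/imgproc/src/shapedescr.cpp:361: error: (-201:Incorrect size of input array) There should be at least 5 points to fit the ellipse in function 'fitEllipseNoDirect'
```

Run:
```python
from h import *
import pickle
f=grab('top');s=grab('scene');pickle.dump((f,s),open('fs.pkl','wb'))
im=np.asarray(f['frame']);im2=np.asarray(s['frame'])
a=cv2.resize(im[115:275,177:317],None,fx=3.5,fy=3.5,interpolation=cv2.INTER_CUBIC)[:, :490]
b=cv2.resize(im2[140:233,258:333],None,fx=4,fy=4,interpolation=cv2.INTER_CUBIC)
c=cv2.resize(im2[210:295,180:280],None,fx=3,fy=3,interpolation=cv2.INTER_CUBIC)
o=np.zeros((600,800,3),np.uint8);o[:560,:490]=a[:560];o[:300,500:800]=b[:300];o[300:300+255,500:800]=c
cv2.imwrite('pics/c1.png',o[...,::-1])
hsv=cv2.cvtColor(im,cv2.COLOR_RGB2HSV)
print(im[246:262,185:201].min(2))
```

```text
[[134 128 124 126 127 133 138 140 135 127 129 115 112 112 130 144]
 [123 128 128 126 134 136 137 134 136 133 138 137 125 112 115 138]
 [123 128 137 134 132 131 131 130 138 131 138 135 138 123 108 118]
 [129 134 139 135 132 118 118 118 126 127 133 140 143 135 116 107]
 [133 140 133 123 108  98 112 114 120 127 131 136 141 138 125 106]
 [139 136 131 104  88 105 127 141 140 130 130 136 143 140 128 105]
 [135 135 117  96  99 132 150 152 150 141 124 133 139 142 141 100]
 [134 139 117  97  98 132 157 156 148 135 123 133 138 146 135 110]
 [134 133 125 103  99 129 143 149 143 122 124 129 140 144 128 105]
 [129 130 130 112 107 111 127 120 126 120 127 129 137 141 125  96]
 [130 135 136 127 109 106 101 110 117 123 131 138 138 136 118 103]
 [126 131 135 132 128 118 121 122 123 127 136 137 138 127 107 108]
 [129 131 128 133 132 133 132 137 129 141 131 137 125 110 100 128]
 [126 127 131 127 130 133 134 136 132 136 133 126 109 101 110 136]
 [132 127 116 127 127 131 128 132 130 131 117 110 100 106 127 144]
 [142 121 115 122 119 122 121 118 125 114 106 102 122 128 146 153]]
```

View pics/c1.png

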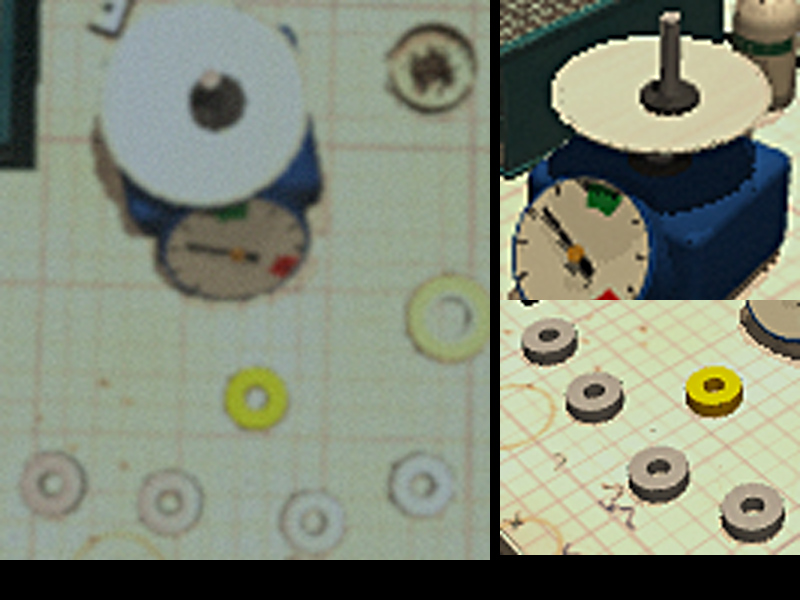

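Needle reads about 1.0, and the spindle tip and foot show clearly in both views. I'll turn the pixels into positions and compare the two views.

Run:
```python
from h import *
import pickle
f,s=pickle.load(open('fs.pkl','rb'))
T=lambda x,y:(177+(x+.5)/3.5-.5,115+(y+.5)/3.5-.5)
B=lambda x,y:(258+(x-500+.5)/4-.5,140+(y+.5)/4-.5)
C=lambda x,y:(180+(x-500+.5)/3-.5,210+(y-300+.5)/3-.5)
for t,c in zip([(52,484),(171,502),(314,521),(422,486)],[(549,336),(595,392),(659,467),(753,506)]):
    print(np.round(onz(f,*T(*t),15),1),np.round(onz(s,*C(*c),15),1))
def tri(p,q):
    o1,d1=ray(f,*p);o2,d2=ray(s,*q);A=np.stack([d1,-d2],1);k=np.linalg.lstsq(A,o2-o1,rcond=None)[0];a=o1+k[0]*d1;b=o2+k[1]*d2;return (a+b)/2,np.linalg.norm(a-b)
print('tip',tri(T(209,78),B(670,16)),onz(f,*T(209,78),184),onz(s,*B(670,16),184))
print('foot',onz(f,*T(217,100),132.6),onz(s,*B(670,94),132.6))
print('dish',onz(f,*T(204,105),130),onz(s,*B(661,94),130))
print('dial',tri(T(237,254),B(576,255)))
print('tin',onz(f,*T(431,68),15),'yel',onz(f,*T(256,399),15),'tape',onz(f,*T(448,318),5))
```

```text
[449.8  64.8  15. ] [447.7  61.4  15. ]
[439.1 -16.3  15. ] [437.4 -19.3  15. ]
[ 428.1 -113.7   15. ] [ 426.5 -116.2   15. ]
[ 453.2 -186.8   15. ] [ 452.4 -190.    15. ]
tip (array([688.33492423, -48.79581984, 181.95195057]), np.float64(0.08303746010454353)) [687.80870616 -49.00676055 184.        ] [685.77383026 -51.36268347 184.        ]
foot [688.09023572 -49.67989998 132.6       ] [684.79012137 -53.45807945 132.6       ]
dish [685.41936449 -41.51126756 130.        ] [683.75064995 -46.83671887 130.        ]
dial (array([603.52216495, -59.31650673,  57.70143208]), np.float64(0.5209567675266109))
tin [ 744.74868192 -188.77090043   15.        ] yel [510.29878072 -72.22382691  15.        ] tape [ 569.93030633 -203.76543108    5.        ]
```

send_rows --grip '[0.6,0.6,0.6,0.6,0.6,0.6,0.6,0.6]' --pt "0.017 -0.035 -0.004" --pt "0.034 -0.07 -0.008" --pt "0.051 -0.105 -0.012" --pt "0.068 -0.14 -0.016" --pt "0.085 -0.175 -0.02" --pt "0.102 -0.21 -0.024" --pt "0.119 -0.245 -0.028" --pt "0.136 -0.284 -0.032" --yaw '[2,4,6,8,10,12,14,16.8]'

```text
time_s: 0.97
ee_pos: [302.1, 266.2, 182.1]
ee_rot: [180.0, 0.0, -179.8]
force: [0.7, 0.8, -0.0]
gripper_width: 73.1
gripper_force: 0.0
```

send_rows --grip '[0.6,0.6,0.6,0.6,0.6,0.6,0.6,0.6]' --pt "0.017 -0.035 -0.004" --pt "0.034 -0.07 -0.008" --pt "0.051 -0.105 -0.02" --pt "0.068 -0.14 -0.03" --pt "0.085 -0.175 -0.04" --pt "0.102 -0.21 -0.05" --pt "0.119 -0.245 -0.06" --pt "0.136 -0.284 -0.06" --yaw '[0,0,0,0,0,0,0,0]'

```text
time_s: 1.63
ee_pos: [436.5, -17.4, 120.6]
ee_rot: [180.0, -0.2, -180.0]
force: [0.1, 0.8, -0.3]
gripper_width: 73.0
gripper_force: 0.0
```

Run:
```python
from h import *
import pickle
w=grab('wrist','w0.png');pickle.dump(w,open('w0.pkl','wb'))
s=env.state();print(s['time_s'],s['ee_pos'],s['ee_rot'],s['qpos'],s['force'],s['gripper_width'])
print(w['fx'],w['cx'],w['cy'],np.round(w['pose'],3).tolist())
```

```text
1.6833 [441.09657762 -23.69303479 121.70691003] [-179.73151246    0.19040422  179.83211485] [ -4.37351202  11.30511421 114.29817337  -0.31297335  54.18753666
 -94.02251237] [ 3.9961446  -4.20441356  0.2479457 ] 73.16278544062406
325.19226210127806 281.53558929236334 209.82293390817105 [[-0.0, 0.965, 0.262, 361.838], [1.0, 0.0, 0.0, -16.372], [0.0, 0.262, -0.965, 291.419], [0.0, 0.0, 0.0, 1.0]]
```

View pics/w0.png

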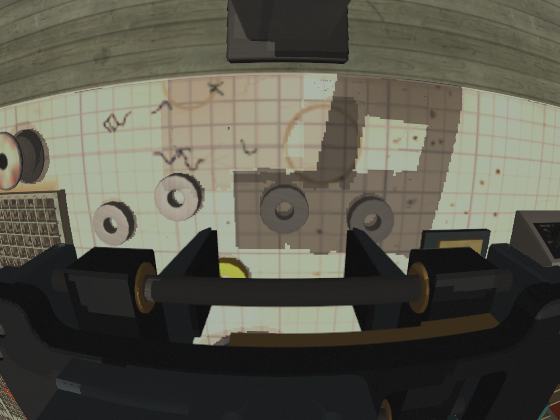

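Wrist view: the ring hole is at about (284,209), centred between the fingers (215 to 350). I'll let it settle and measure again.

send_rows --grip '[0.4,0.4,0.4]' --pt "0 0 0" --pt "0 0 0" --pt "0 0 0" --yaw '[0,0,0]'

```text
time_s: 1.93
ee_pos: [436.6, -14.9, 122.1]
ee_rot: [180.0, -0.0, -179.9]
force: [0.2, 0.4, -0.2]
gripper_width: 64.0
gripper_force: 0.0
```

```bash
cat >> h.py <<'E'
def ringfit(w,guess,z=15,R=22,save=None):
    """rectify wrist view onto plane z round guess (1 px = 0.25 mm), then Hough for the ring's outer circle/bore"""
    P=np.array(w['pose']);n=241;k=0.25
    xs=guess[0]+(np.arange(n)-n//2)*k; ys=guess[1]+(np.arange(n)-n//2)*k
    X,Y=np.meshgrid(xs,ys,indexing='ij');p=np.stack([X,Y,np.full_like(X,z)],-1)
    c=(p-P[:3,3])@P[:3,:3];r=np.hypot(c[...,0],c[...,1]);th=np.arctan2(r,c[...,2])
    u=w['fx']*th*c[...,0]/r+w['cx'];v=w['fy']*th*c[...,1]/r+w['cy']
    g=cv2.remap(cv2.cvtColor(np.asarray(w['frame']),cv2.COLOR_RGB2GRAY),u.astype('f4'),v.astype('f4'),cv2.INTER_CUBIC)
    if save: cv2.imwrite('pics/'+save,g)
    out=[]
    for rr in (R,8):
        h=cv2.HoughCircles(cv2.GaussianBlur(g,(0,0),2),cv2.HOUGH_GRADIENT,1,20,param1=60,param2=8,minRadius=int((rr-1.5)/k),maxRadius=int((rr+1.5)/k))
        out.append(None if h is None else [(round(guess[0]+(b-n//2)*k,1),round(guess[1]+(a-n//2)*k,1),round(q*k,1)) for a,b,q in h[0][:3]])
    return out,g
E
python3 - <<'E'
from h import *
import pickle
w0=pickle.load(open('w0.pkl','rb'));print(onz(w0,284.5,209,15,True))
w=grab('wrist');s=env.state();print(s['ee_pos'],s['force'],np.round(w['pose'],3)[:3,3])
o=[]
for gq in [(438,-18),(448,63),(427,-115),(453,-188)]:
    r,g=ringfit(w,gq);print(gq,r);o.append(g)
cv2.imwrite('pics/r.png',np.vstack([np.hstack(o[:2]),np.hstack(o[2:])]))
E
```

```text
[435.97701859 -13.6290228   15.        ]
[436.57219437 -14.565827   122.14166922] [-0.63060623 -0.38382875 -0.53258668] [361.582 -13.946 292.721]
(438, -18) [[(np.float32(437.1), np.float32(-14.1), np.float32(20.8))], [(np.float32(436.6), np.float32(-13.4), np.float32(9.4)), (np.float32(426.9), np.float32(-4.4), np.float32(9.1)), (np.float32(427.6), np.float32(-20.9), np.float32(9.4))]]
(448, 63) [[(np.float32(447.4), np.float32(66.6), np.float32(21.3)), (np.float32(457.1), np.float32(84.4), np.float32(22.2))], [(np.float32(448.1), np.float32(66.1), np.float32(8.6)), (np.float32(437.6), np.float32(56.9), np.float32(7.0)), (np.float32(468.6), np.float32(53.9), np.float32(8.0))]]
(427, -115) [[(np.float32(426.1), np.float32(-112.6), np.float32(21.4)), (np.float32(423.1), np.float32(-108.4), np.float32(20.9)), (np.float32(436.1), np.float32(-119.9), np.float32(20.6))], [(np.float32(425.9), np.float32(-112.1), np.float32(8.2)), (np.float32(415.6), np.float32(-120.4), np.float32(9.1)), (np.float32(431.1), np.float32(-101.1), np.float32(8.8))]]
(453, -188) [[(np.float32(452.9), np.float32(-186.1), np.float32(21.6)), (np.float32(449.1), np.float32(-179.4), np.float32(21.1))], [(np.float32(452.4), np.float32(-185.6), np.float32(8.1)), (np.float32(447.9), np.float32(-174.6), np.float32(9.4)), (np.float32(443.1), np.float32(-176.4), np.float32(8.2))]]
```

View pics/r.png

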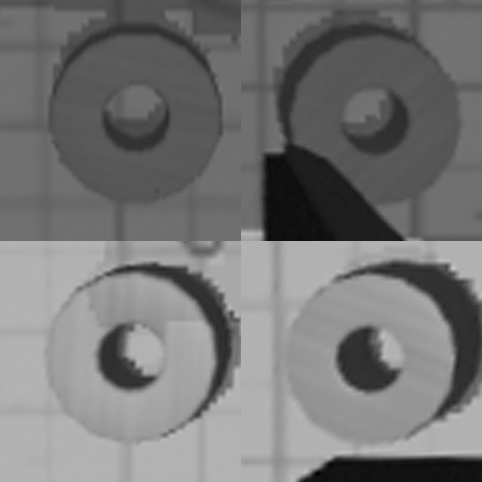

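send_rows --grip '[0.4,0.4,0.4,0.4]' --pt "0 0 0" --pt "0 0 0" --pt "0 0 0" --pt "0 0 0" --yaw '[0,0,0,0]'

```text
time_s: 2.32
ee_pos: [437.1, -15.1, 122.2]
ee_rot: [180.0, 0.0, -179.9]
force: [0.4, 1.1, 0.8]
gripper_width: 63.9
gripper_force: 0.0
```

Run:
```python
from h import *
w=grab('wrist');s=env.state();print(s['ee_pos'],s['force'],np.round(w['pose'],3)[:3,3])
for gq in [(437,-14),(447.5,66),(426,-112),(452.5,-186)]:
    r,g=ringfit(w,gq);print([[float(x) for x in q[0]] for q in r if q])
```

```text
[437.12705093 -15.22843982 122.19550265] [ 0.34528001 -0.34423906  0.3542285 ] [361.936 -14.087 292.802]
[[437.3999938964844, -14.100000381469727, 21.100000381469727], [437.3999938964844, -13.899999618530273, 8.399999618530273]]
[[444.6000061035156, 63.900001525878906, 21.399999618530273], [448.1000061035156, 65.4000015258789, 9.399999618530273]]
[[425.8999938964844, -112.4000015258789, 21.100000381469727], [425.3999938964844, -112.5999984741211, 7.900000095367432]]
[[452.1000061035156, -185.10000610351562, 20.799999237060547], [452.6000061035156, -186.10000610351562, 8.0]]
```

send_rows --grip '[0.4,0.4,0.4,0.4,0.4,0.4,0.4,0.4]' --pt "0 0 -0.02" --pt "0 0.001 -0.05" --pt "0 0.001 -0.08" --pt "0 0.001 -0.1" --pt "0 0.001 -0.112" --pt "0 0.001 -0.117" --pt "0 0.001 -0.117" --pt "0 0.001 -0.117" --yaw '[0,0,0,0,0,0,0,0]'

```text
time_s: 3.03
ee_pos: [437.7, -14.6, 5.4]
ee_rot: [180.0, 0.0, -180.0]
force: [-0.0, 0.1, 0.4]
gripper_width: 63.7
gripper_force: 0.0
```

send_rows --grip '[-0.2,-0.2,-0.2,-0.2,-0.2,-0.2]' --pt "0 0 0" --pt "0 0 0" --pt "0 0 0" --pt "0 0 0" --pt "0 0 0" --pt "0 0 0" --yaw '[0,0,0,0,0,0]' --grip_force 20

```text
time_s: 3.53
ee_pos: [437.7, -14.7, 5.7]
ee_rot: [-180.0, 0.1, -180.0]
force: [-0.2, -0.5, 6.0]
gripper_width: 42.8
gripper_force: 20.0
```

send_rows --grip '[-0.2,-0.2,-0.2,-0.2,-0.2,-0.2,-0.2,-0.2]' --pt "0 0 0.015" --pt "0 0 0.045" --pt "0 0 0.08" --pt "0.01 -0.002 0.115" --pt "0.03 -0.005 0.15" --pt "0.055 -0.008 0.18" --pt "0.085 -0.011 0.205" --pt "0.12 -0.014 0.22" --yaw '[0,0,0,0,0,0,0,0]'

```text
time_s: 4.2
ee_pos: [558.2, -28.8, 228.6]
ee_rot: [-180.0, 0.2, -180.0]
force: [0.5, 0.5, -0.8]
gripper_width: 43.0
gripper_force: 20.0
```

send_rows --grip '[-0.2,-0.2,-0.2,-0.2,-0.2,-0.2,-0.2,-0.2]' --pt "0.035 -0.004 0.003" --pt "0.07 -0.008 0.003" --pt "0.105 -0.012 0.003" --pt "0.14 -0.018 0.003" --pt "0.165 -0.02 0.003" --pt "0.182 -0.02 0.003" --pt "0.187 -0.02 0.003" --pt "0.187 -0.02 0.003" --yaw '[0,0,0,0,0,0,0,0]'

```text
time_s: 4.87
ee_pos: [744.5, -48.6, 225.9]
ee_rot: [180.0, -0.2, -180.0]
force: [-0.8, -0.6, -2.3]
gripper_width: 42.5
gripper_force: 20.0
```

send_rows --grip '[-0.2,-0.2,-0.2,-0.2]' --pt "0 0 0" --pt "0 0 0" --pt "0 0 0" --pt "0 0 0" --yaw '[0,0,0,0]'

```text
time_s: 5.2
ee_pos: [743.4, -48.6, 228.9]
ee_rot: [-180.0, 0.0, -180.0]
force: [-0.4, -0.7, -2.6]
gripper_width: 42.7
gripper_force: 20.0
```

Run:
```python
from h import *
import pickle
w=grab('wrist','w1.png');pickle.dump(w,open('w1.pkl','wb'))
s=env.state();print(s['ee_pos'],s['force'],np.round(w['pose'],3)[:3,3])
e=s['ee_pos'];r,g=ringfit(w,e,e[2]+9.6);print([[float(x) for x in q[0]] for q in r if q])
```

```text
[743.57552536 -48.64364753 228.87198141] [ 0.00366111 -0.49734643 -1.81931729] [668.225 -47.537 399.485]
[[739.7, -46.8, 22.0], [743.2, -47.5, 8.5]]
```

View pics/w1.png

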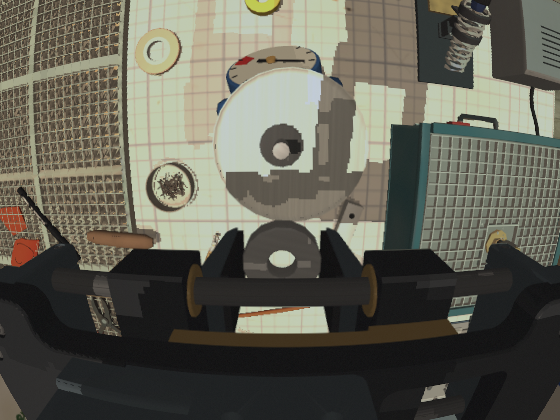

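Wrist view: the held ring's bore is at about (283,260), the spindle tip at about (281,150), the foot at about (280,145), and the dial is at the top.

Run:
```python
from h import *
import pickle
w=pickle.load(open('w1.pkl','rb'));im=np.asarray(w['frame'])
print(onz(w,281,150,184.6,True),onz(w,280,145,132.6,True))
g=cv2.cvtColor(im,cv2.COLOR_RGB2GRAY)
print(g[138:160,268:296])
r,gg=ringfit(w,(687,-50),132.6,18);print(r[0])
r,g2=ringfit(w,(687,-50),184.6,6);print(r[0])
# zoom: needle from wrist view + rectified foot, tip
a=cv2.resize(im[40:100,215:335],(800,400),interpolation=cv2.INTER_CUBIC)[:350]
b=np.hstack([cv2.resize(gg,None,fx=1,fy=1),g2]);o=np.zeros((600,800,3),np.uint8);o[:350]=a;o[355:596,:482]=b[...,None]
cv2.imwrite('pics/z1.png',o[...,::-1])
```

```text
[686.30708088 -47.93312081 184.6       ] [686.55543195 -48.84798278 132.6       ]
[[ 80  80  78  79  80  80  81  80  79  78  77  75  72  70  70  74  77  77
   77  77  77  77  76  77  76  75  73  74]
 [ 80  79  78  78  80  81  81  80  79  74  68  67  63  59  61  64  67  62
   60  61  60  60  60  61  60  60  58  58]
 [ 80  80  79  79  79  79  80  80  74  67  63  61  60  58  57  57  57  52
   42  36  37  37  36  35  37  36  34  35]
 [ 79  79  78  79  79  80  80  76  68  64  60  61  58  57  56  57  56  57
   53  42  37  36  37  35  36  37  35  35]
 [ 79  79  78  78  79  80  79  69  64  58  74 101 123 129 118  74  55  56
   56  51  38  35  37  36  35  34  34  35]
 [ 78  80  78  78  79  80  74  64 108 147 156 163 170 173 167 150 138 115
   54  54  40  37  36  36  36  36  35  35]
 [ 79  80  77  77  79  77  67 111 164 186 185 183 180 178 177 174 172 160
  101  53  43  36  36  37  35  35  35  36]
 [ 79  78  78  78  78  72 113 167 188 189 188 185 182 177 174 173 174 172
  152  99  48  35  36  37  37  35  36  36]
 [ 79  78  77  78  79  97 166 187 190 189 187 185 183 180 176 171 169 170
  168 15
[... 1203 characters left out ...]
]
 [ 77  77  75  76  76  78  78 104 152 169 168 165 162 159 157 154 151 139
   98  79  86  75  75  75  75  73  72  72]
 [ 76  78  75  75  76  78  78  76 103 136 146 155 159 155 144 137 129  97
   75  87  87  75  75  75  75  72  71  71]
 [ 77  76  75  76  76  78  78  76  75  71  85 112 124 119  96  94  71  75
   76  87  87  75  75  75  74  72  71  72]]
[(np.float32(686.6), np.float32(-47.9), np.float32(17.9)), (np.float32(699.4), np.float32(-40.4), np.float32(18.2)), (np.float32(713.9), np.float32(-23.9), np.float32(19.1))]
[(np.float32(686.6), np.float32(-48.1), np.float32(5.7)), (np.float32(685.6), np.float32(-41.6), np.float32(7.4)), (np.float32(681.4), np.float32(-38.9), np.float32(7.3))]
```

View pics/z1.png

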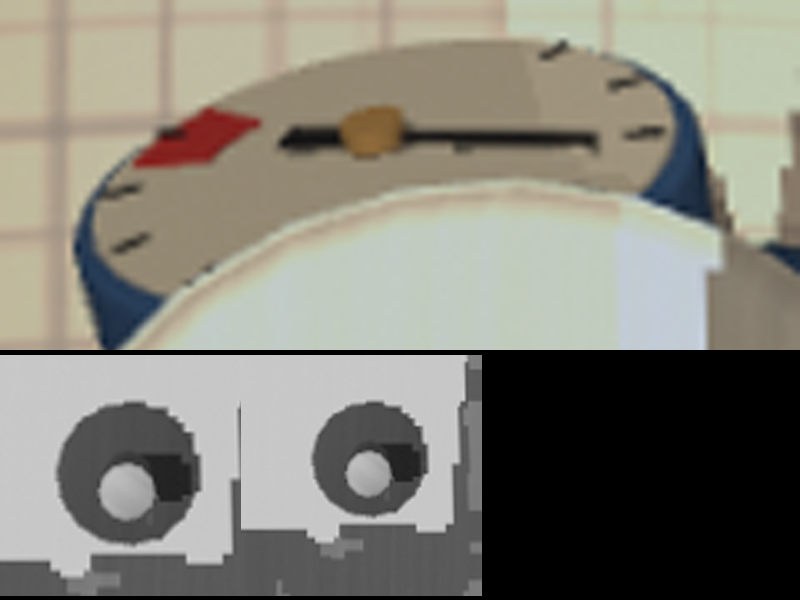

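send_rows --grip '[-0.2,-0.2,-0.2,-0.2,-0.2,-0.2,-0.2,-0.2]' --pt "-0.012 0 0" --pt "-0.032 0 0" --pt "-0.047 -0.0005 0" --pt "-0.055 -0.0005 0" --pt "-0.057 -0.0005 0" --pt "-0.057 -0.0005 0" --pt "-0.057 -0.0005 -0.01" --pt "-0.057 -0.0005 -0.02" --yaw '[0,0,0,0,0,0,0,0]'

```text
time_s: 5.92
ee_pos: [688.3, -49.2, 207.7]
ee_rot: [-180.0, 0.1, -180.0]
force: [0.3, -0.0, -3.0]
gripper_width: 42.6
gripper_force: 20.0
```

send_rows --grip '[-0.2,-0.2,-0.2,-0.2,-0.2,-0.2,-0.2,-0.2]' --pt "0 0 -0.006" --pt "0 0 -0.01" --pt "0 0 -0.014" --pt "0 0 -0.018" --pt "0 0 -0.021" --pt "0 0 -0.024" --pt "0 0 -0.026" --pt "0 0 -0.028" --yaw '[0,0,0,0,0,0,0,0]'

```text
time_s: 6.58
ee_pos: [687.3, -49.2, 180.1]
ee_rot: [180.0, 0.0, -180.0]
force: [0.2, -0.6, -2.1]
gripper_width: 42.9
gripper_force: 20.0
```

send_rows --grip '[-0.2,-0.2,-0.2,-0.2,-0.2,-0.2,-0.2,-0.2]' --pt "0 0 -0.005" --pt "0 0 -0.01" --pt "0 0 -0.015" --pt "0 0 -0.02" --pt "0 0 -0.024" --pt "0 0 -0.027" --pt "0 0 -0.028" --pt "0 0 -0.028" --yaw '[0,0,0,0,0,0,0,0]'

```text
time_s: 7.25
ee_pos: [687.1, -49.2, 151.7]
ee_rot: [180.0, -0.0, -180.0]
force: [0.7, -0.0, -2.2]
gripper_width: 42.5
gripper_force: 20.0
```

send_rows --grip '[-0.2,-0.2,-0.2,-0.2,-0.2,-0.2]' --pt "0 0 -0.004" --pt "0 0 -0.007" --pt "0 0 -0.009" --pt "0 0 -0.011" --pt "0 0 -0.011" --pt "0 0 -0.011" --yaw '[0,0,0,0,0,0]'

```text
time_s: 7.75
ee_pos: [687.1, -49.2, 140.9]
ee_rot: [180.0, -0.0, -180.0]
force: [0.1, -0.3, -2.5]
gripper_width: 43.1
gripper_force: 20.0
```

send_rows --grip '[0.1,0.3,0.3,0.3,0.3,0.3]' --pt "0 0 0" --pt "0 0 0" --pt "0 0 0" --pt "0 0 0" --pt "0 0 0" --pt "0 0 0" --yaw '[0,0,0,0,0,0]'

```text
time_s: 8.25
ee_pos: [687.3, -49.2, 141.3]
ee_rot: [180.0, 0.0, -180.0]
force: [0.0, -0.3, 0.4]
gripper_width: 59.3
gripper_force: 0.0
```

send_rows --grip '[0.3,0.3,0.3,0.3,0.3,0.3,0.3,0.3]' --pt "0 0 0.01" --pt "0 0 0.03" --pt "0 0 0.055" --pt "0 0 0.08" --pt "-0.02 0 0.09" --pt "-0.05 0 0.09" --pt "-0.085 0 0.09" --pt "-0.12 0 0.09" --yaw '[0,0,0,0,0,0,0,0]'

```text
time_s: 8.92
ee_pos: [566.2, -49.2, 231.9]
ee_rot: [-180.0, 0.1, -180.0]
force: [0.2, 0.1, 0.1]
gripper_width: 59.0
gripper_force: 0.0
```

```bash
cat >> h.py <<'E'
def dial(tag):
    s=grab('scene');f=grab('top');a=np.asarray(s['frame'])[135:235,255:335];b=np.asarray(f['frame'])[110:205,195:280]
    a=cv2.resize(a,(400,500),interpolation=cv2.INTER_CUBIC);b=cv2.resize(b,(400,447),interpolation=cv2.INTER_CUBIC)
    o=np.zeros((500,800,3),np.uint8);o[:,:400]=a;o[:447,400:]=b;cv2.imwrite('pics/%s.png'%tag,o[...,::-1])
    return s,f
E
python3 - <<'E'
from h import *
import pickle
pickle.dump(dial('d1'),open('d1.pkl','wb'))
E
```

```text
(no output)
```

View pics/d1.png

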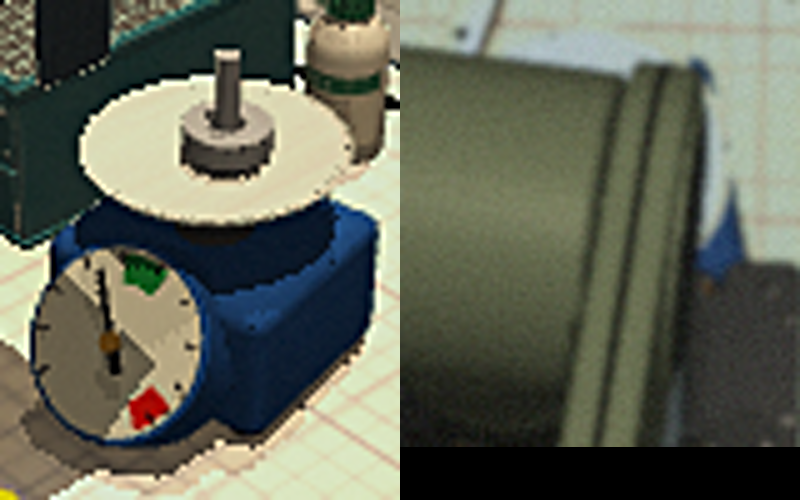

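The first ring is on. Fitting angles from the green and red sectors gives a needle of about 1.67 now, against 1.18 at the start. One more ring should land at about 2.17, which is in the green. Next I fetch ring_3.

send_rows --grip '[0.4,0.4,0.4,0.4,0.4,0.4,0.4,0.4]' --pt "-0.025 -0.011 -0.015" --pt "-0.05 -0.023 -0.035" --pt "-0.075 -0.035 -0.06" --pt "-0.1 -0.046 -0.085" --pt "-0.12 -0.055 -0.105" --pt "-0.135 -0.062 -0.12" --pt "-0.141 -0.064 -0.125" --pt "-0.141 -0.064 -0.125" --yaw '[0,0,0,0,0,0,0,0]'

```text
time_s: 9.68
ee_pos: [425.4, -113.4, 105.8]
ee_rot: [180.0, -0.1, 179.9]
force: [0.8, -0.1, -0.2]
gripper_width: 64.1
gripper_force: 0.0
```

send_rows --grip '[0.4,0.4,0.4,0.4,0.4]' --pt "0 0 0" --pt "0 0 0" --pt "0 0 0" --pt "0 0 0" --pt "0 0 0" --yaw '[0,0,0,0,0]'

```text
time_s: 10.1
ee_pos: [427.1, -113.1, 106.5]
ee_rot: [-180.0, 0.1, -179.9]
force: [0.3, 0.2, 0.3]
gripper_width: 63.8
gripper_force: 0.0
```

Run:
```python
from h import *
w=grab('wrist');s=env.state();print(s['ee_pos'],s['force'])
r,g=ringfit(w,(426,-112.5));print([[float(x) for x in q[0]] for q in r if q])
```

```text
[ 426.81498069 -113.05231972  106.39079525] [-1.31517969  0.65309863 -0.13342172]
[[424.3999938964844, -112.5999984741211, 21.899999618530273], [425.6000061035156, -112.5999984741211, 8.5]]
```

send_rows --grip '[0.4,0.4,0.4,0.4,0.4,0.4,0.4,0.4]' --pt "-0.001 -0.0005 -0.02" --pt "-0.001 -0.0005 -0.045" --pt "-0.001 -0.0005 -0.07" --pt "-0.001 -0.0005 -0.088" --pt "-0.001 -0.0005 -0.097" --pt "-0.001 -0.0005 -0.101" --pt "-0.001 -0.0005 -0.101" --pt "-0.001 -0.0005 -0.101" --yaw '[0,0,0,0,0,0,0,0]'

```text
time_s: 10.82
ee_pos: [426.0, -113.9, 5.7]
ee_rot: [-180.0, 0.1, -180.0]
force: [-0.5, -0.8, 0.1]
gripper_width: 63.8
gripper_force: 0.0
```

send_rows --grip '[-0.2,-0.2,-0.2,-0.2,-0.2,-0.2]' --pt "0 0 0" --pt "0 0 0" --pt "0 0 0" --pt "0 0 0" --pt "0 0 0" --pt "0 0 0" --yaw '[0,0,0,0,0,0]' --grip_force 20

```text
time_s: 11.32
ee_pos: [425.6, -113.8, 5.7]
ee_rot: [-180.0, 0.1, -180.0]
force: [-0.3, 1.5, 5.8]
gripper_width: 42.7
gripper_force: 20.0
```

send_rows --grip '[-0.2,-0.2,-0.2,-0.2,-0.2,-0.2,-0.2,-0.2]' --pt "0 0 0.015" --pt "0 0 0.045" --pt "0 0 0.08" --pt "0.01 0.005 0.115" --pt "0.03 0.012 0.15" --pt "0.055 0.02 0.18" --pt "0.085 0.028 0.205" --pt "0.12 0.036 0.22" --yaw '[0,0,0,0,0,0,0,0]'

```text
time_s: 11.98
ee_pos: [546.2, -77.4, 228.5]
ee_rot: [-180.0, 0.2, -180.0]
force: [1.2, -0.7, -1.3]
gripper_width: 42.5
gripper_force: 20.0
```

send_rows --grip '[-0.2,-0.2,-0.2,-0.2,-0.2,-0.2,-0.2,-0.2]' --pt "0.035 0.007 0.003" --pt "0.07 0.014 0.003" --pt "0.105 0.02 0.003" --pt "0.14 0.025 0.003" --pt "0.17 0.028 0.003" --pt "0.19 0.029 0.003" --pt "0.197 0.029 0.003" --pt "0.197 0.029 0.003" --yaw '[0,0,0,0,0,0,0,0]'

```text
time_s: 12.65
ee_pos: [742.8, -48.6, 225.7]
ee_rot: [180.0, -0.2, -180.0]
force: [-0.8, 0.6, -1.7]
gripper_width: 42.4
gripper_force: 20.0
```

send_rows --grip '[-0.2,-0.2,-0.2,-0.2,-0.2]' --pt "0 0 0" --pt "0 0 0" --pt "0 0 0" --pt "0 0 0" --pt "0 0 0" --yaw '[0,0,0,0,0]'

```text
time_s: 13.07
ee_pos: [741.6, -48.8, 228.9]
ee_rot: [180.0, 0.0, -180.0]
force: [0.2, 0.5, -1.3]
gripper_width: 42.3
gripper_force: 20.0
```

Run:
```python
from h import *
w=grab('wrist','w2.png')
s=env.state();print(s['ee_pos'],s['force'],np.round(w['pose'],3)[:3,3])
e=s['ee_pos'];r,g=ringfit(w,e,e[2]+9.6);print([[float(x) for x in q[0]] for q in r if q])
r,g=ringfit(w,(686.5,-48),180,6);print([[float(x) for x in p] for p in r[0]])
gray=cv2.cvtColor(np.asarray(w['frame']),cv2.COLOR_RGB2GRAY);print(gray[138:166:2,264:300:2])
```

```text
[741.70326692 -48.79256019 228.75454927] [ 0.44339288  0.3519128  -1.43757719] [666.359 -47.735 399.443]
[[737.6, -47.9, 21.100000381469727], [741.6, -47.9, 8.199999809265137]]
[[686.5999755859375, -48.099998474121094, 5.599999904632568], [690.5999755859375, -58.599998474121094, 6.400000095367432], [677.0999755859375, -57.099998474121094, 7.400000095367432]]
[[183 180 177 175 173 173 168 155 134 135 147 168 175 173 170 169 167 166]
 [184 179 177 172 169 147  83  74  73  65  68 102 147 178 175 172 170 165]
 [183 180 176 174 148  64  64  63  59  57  57  58  62 114 124 125 134 169]
 [179 176 172 163  82  36  65  59  77  78  56  56  35  50  69  70  99 167]
 [184 180 175 148  47  55 119 178 179 176 167 102  45  37  69  70 159 163]
 [185 181 179 135  39 120 188 186 182 175 169 169  93  37  67  72  72  98]
 [180 179 176 129  39 175 186 184 182 177 169 161 152  38  67  70 168 164]
 [179 177 175 152  60 182 180 177 178 175 171 164 155  50  71  72 172 166]
 [178 176 176 166  81 179 175 173 170 170 168 163 157  58  74  92 176 171]
 [182 180 177 176 153 170 174 168 166 163 161 160 143  92  73 176 172 168]
 [179 179 178 177 179 137 172 169 162 158 156 150 149 197 177 172 167 164]
 [175 176 177 177 177 179 162 156 155 145 139 136 198 195 172 168 165 161]
 [175 174 172 172 172 174 176 177 180 180 180 180 197 194 171 166 163 159]
 [173 172 172 172 172 172 170 171 172 173 174 173 193 192 167 165 160 157]]
```

send_rows --grip '[-0.2,-0.2,-0.2,-0.2,-0.2,-0.2,-0.2,-0.2]' --pt "-0.012 0 0" --pt "-0.032 0 0" --pt "-0.046 0 0" --pt "-0.053 0 0" --pt "-0.055 0 0" --pt "-0.055 0 0" --pt "-0.055 0 -0.01" --pt "-0.055 0 -0.02" --yaw '[0,0,0,0,0,0,0,0]'

```text
time_s: 13.78
ee_pos: [688.2, -48.7, 207.7]
ee_rot: [-180.0, 0.1, -180.0]
force: [0.8, 0.1, -2.1]
gripper_width: 42.6
gripper_force: 20.0
```

send_rows --grip '[-0.2,-0.2,-0.2,-0.2,-0.2,-0.2,-0.2,-0.2]' --pt "0 0 -0.006" --pt "0 0 -0.012" --pt "0 0 -0.017" --pt "0 0 -0.021" --pt "0 0 -0.025" --pt "0 0 -0.029" --pt "0 0 -0.031" --pt "0 0 -0.032" --yaw '[0,0,0,0,0,0,0,0]'

```text
time_s: 14.45
ee_pos: [687.1, -48.7, 175.8]
ee_rot: [180.0, -0.0, -180.0]
force: [-0.7, -0.6, -0.1]
gripper_width: 42.2
gripper_force: 20.0
```

send_rows --grip '[-0.2,-0.2,-0.2,-0.2,-0.2]' --pt "0 0 -0.003" --pt "0 0 -0.006" --pt "0 0 -0.008" --pt "0 0 -0.008" --pt "0 0 -0.008" --yaw '[0,0,0,0,0]'

```text
time_s: 14.87
ee_pos: [687.1, -48.7, 168.0]
ee_rot: [180.0, -0.0, -180.0]
force: [0.0, 0.4, -0.7]
gripper_width: 42.6
gripper_force: 20.0
```

send_rows --grip '[-0.2,-0.2,-0.2,-0.2,-0.2,-0.2,-0.2]' --pt "0 0 -0.005" --pt "0 0 -0.01" --pt "0 0 -0.014" --pt "0 0 -0.017" --pt "0 0 -0.018" --pt "0 0 -0.018" --pt "0 0 -0.018" --yaw '[0,0,0,0,0,0,0]'

```text
time_s: 15.45
ee_pos: [687.3, -48.7, 150.1]
ee_rot: [180.0, 0.0, -180.0]
force: [-0.1, -0.2, -1.9]
gripper_width: 42.9
gripper_force: 20.0
```

send_rows --grip '[0.1,0.3,0.3,0.3,0.3,0.3]' --pt "0 0 0" --pt "0 0 0" --pt "0 0 0" --pt "0 0 0" --pt "0 0 0" --pt "0 0 0" --yaw '[0,0,0,0,0,0]'

```text
time_s: 15.95
ee_pos: [687.3, -48.7, 150.3]
ee_rot: [180.0, 0.0, -180.0]
force: [0.5, 0.3, -0.4]
gripper_width: 59.1
gripper_force: 0.0
```

send_rows --grip '[0.3,0.3,0.3,0.3,0.3,0.3,0.3,0.3]' --pt "0 0 0.01" --pt "0 0 0.03" --pt "0 0 0.055" --pt "0 0 0.08" --pt "-0.02 0 0.09" --pt "-0.05 0 0.09" --pt "-0.085 0 0.09" --pt "-0.12 0 0.09" --yaw '[0,0,0,0,0,0,0,0]'

```text
time_s: 16.62
ee_pos: [566.2, -48.7, 240.9]
ee_rot: [-180.0, 0.1, -180.0]
force: [-0.3, -1.1, 0.4]
gripper_width: 59.4
gripper_force: 0.0
```

send_rows --grip '[0.3,0.3,0.3,0.3,0.3,0.3,0.3,0.3]' --pt "-0.02 0.02 0" --pt "-0.04 0.05 0" --pt "-0.05 0.08 0" --pt "-0.06 0.11 0" --pt "-0.06 0.13 0" --pt "-0.06 0.14 0" --pt "-0.06 0.14 0" --pt "-0.06 0.14 0" --yaw '[0,0,0,0,0,0,0,0]'

```text
time_s: 17.28
ee_pos: [507.6, 91.0, 240.4]
ee_rot: [-180.0, 0.0, -179.9]
force: [-0.4, -0.3, 0.1]
gripper_width: 59.1
gripper_force: 0.0
```

Run:
```python
from h import *
dial('d2')
```

View pics/d2.png

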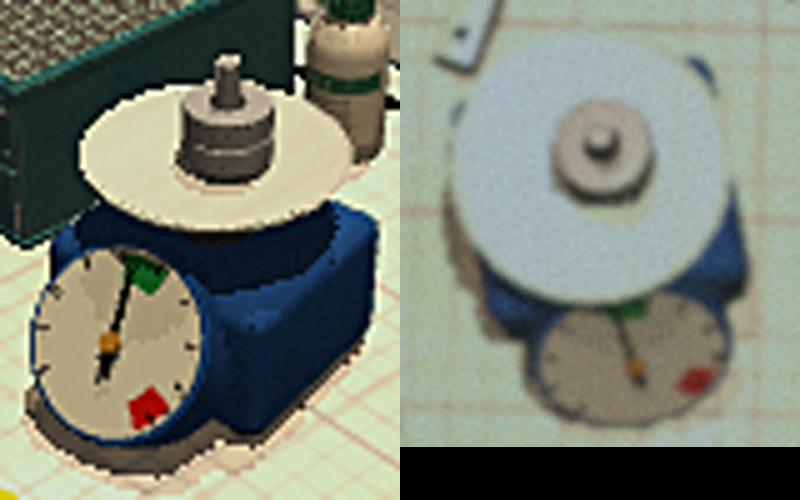

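The needle sits near the left edge of the green. It's too close to call from here, so I'll look at the dial from close by with the wrist camera.

send_rows --grip '[1,1,1,1,1,1,1,1]' --pt "0.01 -0.025 -0.008" --pt "0.022 -0.055 -0.016" --pt "0.034 -0.09 -0.025" --pt "0.045 -0.12 -0.033" --pt "0.052 -0.14 -0.038" --pt "0.055 -0.149 -0.04" --pt "0.055 -0.149 -0.04" --pt "0.055 -0.149 -0.04" --yaw '[0,0,0,0,0,0,0,0]'

```text
time_s: 18.05
ee_pos: [561.9, -58.0, 200.0]
ee_rot: [180.0, -0.0, 179.9]
force: [-0.6, 0.2, -0.1]
gripper_width: 91.3
gripper_force: 0.0
```

send_rows --grip '[1,1,1,1,1,1]' --pt "0 0 0" --pt "0 0 0" --pt "0 0 0" --pt "0 0 0" --pt "0 0 0" --pt "0 0 0" --yaw '[0,0,0,0,0,0]'

```text
time_s: 18.55
ee_pos: [562.2, -57.3, 200.3]
ee_rot: [180.0, 0.0, -179.9]
force: [0.4, 0.5, 0.1]
gripper_width: 90.8
gripper_force: 0.0
```

Run:
```python
from h import *
import pickle
w=grab('wrist');pickle.dump(w,open('w3.pkl','wb'));im=np.asarray(w['frame'])
hsv=cv2.cvtColor(im,cv2.COLOR_RGB2HSV)
H,S,V=hsv[...,0].astype(int),hsv[...,1],hsv[...,2]
for n,m in(('green',(H>50)&(H<85)&(S>120)&(V>40)),('red',((H<6)|(H>174))&(S>150)&(V>60)),('gold',(H>10)&(H<22)&(S>130)&(V>80))):
    k,l,st,c=cv2.connectedComponentsWithStats(m.astype(np.uint8));i=np.argsort(-st[1:,4])[:4]+1
    print(n,[(st[j].tolist(),np.round(c[j],1).tolist()) for j in i])
cv2.imwrite('pics/w3.png',cv2.resize(im[160:360,180:380],(600,600),interpolation=cv2.INTER_CUBIC)[...,::-1])
s=env.state();print(s['time_s'],s['ee_pos'],s['force'])
```

```text
green [([271, 263, 22, 15, 204], [281.2, 270.7]), ([293, 273, 1, 1, 1], [293.0, 273.0])]
red [([243, 220, 18, 16, 156], [251.6, 228.2]), ([53, 40, 2, 4, 4], [53.8, 41.5]), ([55, 62, 2, 2, 3], [55.3, 62.7])]
gold [([450, 266, 6, 12, 42], [452.5, 271.8]), ([108, 293, 8, 15, 36], [110.9, 300.0]), ([277, 236, 7, 7, 31], [280.3, 239.2]), ([263, 161, 13, 2, 21], [268.8, 161.5])]
18.6 [562.17090504 -57.36321487 200.19914759] [0.42597514 0.11596478 0.21285998]
```

View pics/w3.png

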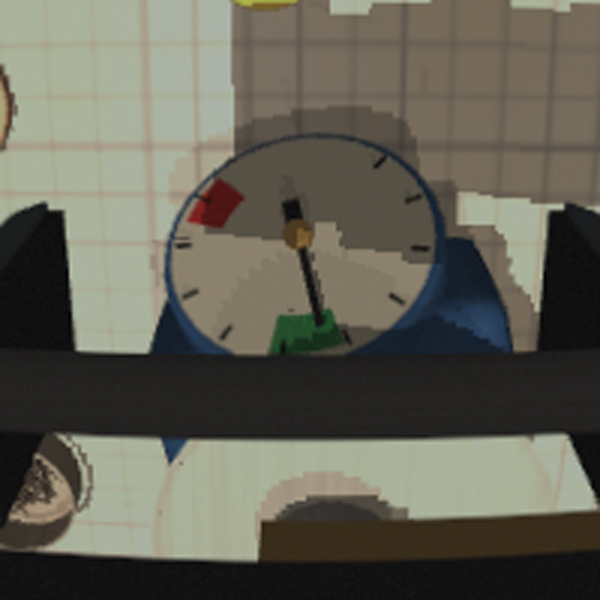

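The close view shows the needle tip inside the green, with green on both sides of it. It reads about 2.18, as predicted. The hand is clear, so I'm handing the job in.

```bash
python3 -c "
from workcell import env
print(env.job_done())"
```

```text
the job is handed in; nothing more can be done
None
```

I threaded ring_2 and ring_3 onto the spindle; the needle rests in the green at about 2.18 rad, ring_1 and ring_4 were left flat on the bench, and the job is handed in at about 19 s (no verdict was returned).

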